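Pass the sample pail into the isolator's pass box

TASK

Send the samples into the pass box: first make sure by touch that the inner gate is shut, pressing its red handle down firmly until it is fully home, and only then slide the outer hatch on top fully open. Put every white sample jar with a blue cap into the steel pail, raise the pail's folded wire bail upright, pick the pail up by the bail, keep it level and set it down on the middle of the chamber floor before letting go. Finish by sliding the hatch fully shut, and leave the rack, tip box and reagent bottle alone.

Things in the scene. Friction and masses are not known exactly. Their poses are not given: they have to be found in the camera images.
- passbox: fixed aluminium pass box (airlock chamber), outside 176 x 176 x 170 mm, walls 8 mm, open at the top under the sliding hatch; inside 160 x 160 mm. Origin at the centre of its underside on the bench; x is the direction in which the hatch opens (roughly away from the robot), y points to the gate side and the 120 mm wide tunnel that runs to the isolator, z up. Two hatch rails stand beyond it to +x, up to 256 mm from the origin
- chamber_floor (a point): centre of the chamber's inner floor, 8 mm above the bench; axes as the pass box. The rim is 162 mm above it
- hatch (a joint): outer hatch: clear plate 170 x 172 mm with blue edges, sliding level on top of the pass box (top face about 179 mm above the bench); 0 m = shut, 0.165 = fully open (moved towards the pass box's +x); friction about 1.5 N, stays where it is left
- hatch_handle (a point): top centre of the hatch's black upright handle, a block 14 mm thick along the pass box's x, 44 mm along its y and 34 mm tall below this point; it moves with the hatch; this point is about 212 mm above the bench. With the hatch shut it lies 60 mm towards the pass box's -x from the centre
- gate (a joint): inner door: orange drop gate sliding up and down outside the chamber's +y wall; 0 m = shut (fully down), larger = raised, up to 0.05; it may start ajar by up to 25 mm; friction lets it stay, and a downward press of about 2 N moves it; once it is home it gives no more
- gate_handle (a point): top centre of the gate's red handle bar, 70 mm along the pass box's x, 22 mm wide, 16 mm tall; 205 mm above the bench when the gate is shut, 93 mm to the pass box's +y from its centre. Press down on it here
- pail: round open steel pail, 0.45 kg, 60 mm tall, outside diameter 108 mm at the rim and 100 mm at the foot, wall 3 mm, floor 4 mm thick. Origin at the centre of its underside; z up through the mouth; the bail pivots on ears on its y axis, 50 mm above the origin
- bail (a joint): angle of the pail's wire bail (wire 4 mm thick, 124 mm wide over the wires): 0 rad = upright above the pail, about 1.25 to 1.5 = folded down to the pail's -x side, sticking out nearly level beside the rim; light friction keeps it at any angle
- bail_grip (a point): centre of the bail's blue sleeve, 12 mm thick and 50 mm long parallel to the pail's y axis, spinning freely on the wire; 95 mm from the bail's pivot line. Its axes turn with the bail. Upright, it is 145 mm above the pail's underside
- mat: fixed thin green mat, 170 x 170 x 3 mm, on which the jars start; origin at the centre of its underside
- jar0: squat square white sample jar, 28 x 28 mm and 20 mm tall, with a round blue cap 27 mm across and 10 mm tall on top (30 mm in all), 40 g. Origin at the centre of its underside, z towards the cap, x and y square to its sides
- jar0_mid (a point): middle of the jar, 15 mm above its underside
- jar1: as jar0
- jar1_mid (a point): as jar0_mid
- jar2: as jar0
- jar2_mid (a point): as jar0_mid
- jar3: as jar0
- jar3_mid (a point): as jar0_mid
- tube_rack: green rack 70 x 140 x 50 mm with three blue-capped tubes, 97 mm tall in all; bystander, leave it alone. Origin at the centre of its underside
- tip_box: green pipette-tip box 85 x 120 mm with clear lid, 70 mm tall; bystander, leave it alone. Origin at the centre of its underside
- reagent: round reagent bottle with blue cap, 56 mm across, 110 mm tall; bystander, leave it alone. Origin at the centre of its underside
Mind the look-alikes: they are no part of the job. Of the things like the pail, leave any that is orange; of the rest the larger one is meant.

How it is judged:
On the way, in this order (a step that is already met when the one before it is completed fails the run):
1. the inner gate is pressed shut by touch (more than 3 N from the fingers, gate within 3 mm of home) with the outer hatch still shut (contact force between the fingers and gate above 3 N and value of joint gate below 0.003 m and value of joint hatch below 0.01 m), for 0.1 s.
2. the outer hatch is open (more than 150 mm) (value of joint hatch above 0.15 m), for 0.1 s.
3. the bail is held upright (within 0.35 rad) while the pail still stands on the bench (value of joint bail between -0.35 and 0.35 rad and contact force between the fingers and bail above 0.5 N and height (world z) of pail below 0.012 m), for 0.1 s.
4. the pail hangs from the bail, clear of the bench (value of joint bail between -0.35 and 0.35 rad and height (world z) of pail above 0.06 m and contact force between the fingers and bail above 1 N), for 0.3 s.
5. the pail stands on the chamber floor with the fingers still on the bail (horizontal distance between pail and chamber_floor below 0.035 m and z of pail in the frame of chamber_floor below 0.008 m and angle between pail's own z axis and vertical below 0.12 rad and contact force between the fingers and bail above 0.3 N), for 0.05 s.
At the end, for the whole second after the job is handed in: every jar present lies or stands inside the pail (its middle within 50 mm of the pail's axis and below the rim), the pail stands level (within 0.12 rad) on the chamber floor within 35 mm of its centre and everything is at rest, the hatch is shut to within 6 mm and the gate to within 5 mm (horizontal distance between each of jar0_mid, jar1_mid, jar2_mid, jar3_mid and pail below 0.05 m and z of each of jar0_mid, jar1_mid, jar2_mid, jar3_mid in the frame of pail below 0.06 m and horizontal distance between pail and chamber_floor below 0.035 m and z of pail in the frame of chamber_floor below 0.008 m and angle between pail's own z axis and vertical below 0.12 rad and value of joint hatch below 0.006 m and value of joint gate below 0.005 m and linear speed of pail below 0.02 m/s and linear speed of each of jar0, jar1, jar2, jar3 below 0.03 m/s); the robot touches nothing.
It fails at once if the outer hatch is open by more than 10 mm while the inner gate is open by more than 6 mm (value of joint hatch above 0.01 m and value of joint gate above 0.006 m).
It fails at once if the pail is tipped by more than 0.6 rad (angle between pail's own z axis and vertical above 0.6 rad).
It fails at once if the tube rack, tip box or reagent bottle is shifted by more than 30 mm (distance of any of tube_rack, tip_box, reagent from where it was at the start of the episode above 0.03 m).
Of jar0, jar1, jar2, jar3 only 2 to 4 are there at a start; the rules pass over those that are not, and their reading is None.
At some moment in a run one of jar0, jar1, jar2, jar3, pail may be knocked a few centimetres aside while the robot is not near it.
It also fails if it takes over 208 s, if anything falls off the work surface, if the arm or the gripper's body presses on something with over 40 N, if the wrist force passes 120 N, or if a joint passes its speed limit or range.

ROBOT

A 7-joint arm with a two-finger parallel gripper is mounted at the origin on the work surface. World frame = base frame: x ahead of the robot, y to its left, z up, the work surface at z = 0. Lengths are in m, angles in rad, forces in N, time in s.
With the tool pointing down it reaches from about 0.425 to 0.825 m from the base axis. Payload 3.6 kg.
Tool frame: the origin (TCP) lies at the centre of the arm's flange, where the gripper is bolted on; the fingertips stand 186 mm ahead of it and the grasp point (between the pads) lies 167 mm ahead of it (env.tcp_to_tips is the distance from the TCP to the fingertips, in m); z points along the fingers, y is the direction in which the jaws open and shut (so a half turn about z gives the same grasp; the last joint's range is limited). The gripper opens to 93 mm and grips with 3 to 60 N. Pads are 15 mm wide; open, the fingers measure 128 mm over their backs; the gripper's body (75 mm by 188 mm) begins 65 mm behind the grasp point.
Start: joints at [-1.216, 0.615, -0.013, 1.423, 0.008, 1.103, -0.04], TCP at [0.242, 0.603, 0.405] pointing down, gripper open.
Joint ranges: [-3.12, 3.12], [-0.3, 2.06], [-1.34, 1.32], [0.26, 2.42], [-1.36, 4.5], [0.01, 1.98], [-2.84, 2.84]. Speed limits (rad/s): [2.79, 2.79, 3.14, 3.14, 3.14, 3.14, 3.14].

INTERFACE

Orientations are given as a unit quaternion [x, y, z, w].
In Python, from workcell import env, kinematics, eyes, status gives the robot as it stands. Calls block until the motion is done:
- env.move_ptp(position, orientation): joint-space move of the TCP to a pose.
- env.move_linear(position, orientation=None, rate=0.15, threshold=None): straight line of the TCP; orientation=None keeps the orientation; rate is the mean speed in m/s. With threshold (N) it stops when the force on the tool has changed by that much, and returns True; else False.
- env.goto_joints(angles): joint-space move.
- env.ungrasp() and env.close(effort=None): open the fingers fully, or close them until they stop; effort is the grip in N (None keeps the last).
- env.wait(seconds).
- kinematics.inverse_kinematics(position, orientation): joint angles nearest the present ones, or None.
- eyes.camera(name): name is "scene" or "top" or "wrist"; returns a dict with "img" (420x560x3 uint8, red, green, blue), "fovy" (degrees; the focal length in pixels is half the picture's height over the tangent of half this angle, whatever the lens; pixels are square), "cx", "cy" (the principal point, pixels), "rvec" (rotation vector, rad) and "tvec" (3), from world to camera coordinates, as OpenCV has them. Camera axes: x right, y down, z forward; pixel columns grow to the right and rows downward; lengths in m; the calibration is good to about 2 mm. A picture is of the moment at which its call begins. There is no depth.
A pose or a line that the arm cannot do raises env.Unreachable and nothing moves.
- env.hand_in(): hands the job in, once; it reports no verdict.
Readings, each from a call of its own:
- status.get_time(): time.
- status.get_joints(): joint angles.
- status.get_dq(): joint speeds.
- status.get_joint_efforts(): joint torques, N m.
- status.get_tcp_pos(): TCP position.
- status.get_ee_rot(): TCP orientation.
- status.get_ft_force(): force on the tool from outside, world axes, zero at the start.
- status.get_wrist_torque(): the same for the moment, N m.
- status.get_finger_gap(): finger opening in m.
Only numpy, scipy, OpenCV 4.12 (cv2) and the standard library are available. Lean on these libraries where they do the work, as an engineer would, in place of code of your own. Each camera call takes 0.05 s, during which the arm holds its last target. There are 200 camera calls.

## Working session

There is one attempt and no reset: what is moved stays moved. The work goes in short steps, each a Python script; the robot and the scene stay as the last script left them, time stands still between calls to the robot, and variables do not carry over. Pictures are saved under pics/ and viewed, about 12 in all and at most 16, crops included, and the job is handed in when it is done.

```bash
mkdir -p pics && ls && cat > h.py <<'E'
import numpy as np, cv2
from scipy.spatial.transform import Rotation as R
from workcell import env, kinematics, eyes, status
def cam(name, save=None):
    c=eyes.camera(name)
    if save: cv2.imwrite('pics/'+save,cv2.cvtColor(c['img'],cv2.COLOR_RGB2BGR))
    return c
def K(c):
    f=c['img'].shape[0]/2/np.tan(np.radians(c['fovy'])/2)
    return np.array([[f,0,c['cx']],[0,f,c['cy']],[0,0,1.]])
def pix2w(c,u,v,z):
    M=cv2.Rodrigues(np.array(c['rvec'],float))[0]; t=np.array(c['tvec'],float).ravel()
    o=-M.T@t; d=M.T@np.linalg.inv(K(c))@np.array([u,v,1.])
    return o+d*(z-o[2])/d[2]
def w2pix(c,P):
    return cv2.projectPoints(np.array(P,float).reshape(-1,3),np.array(c['rvec'],float),np.array(c['tvec'],float),K(c),None)[0].reshape(-1,2)
def down(yaw):  # tool z down, tool y (jaw dir) at world angle yaw
    y=np.array([np.cos(yaw),np.sin(yaw),0]); z=np.array([0,0,-1.]); x=np.cross(y,z)
    return R.from_matrix(np.c_[x,y,z]).as_quat()
E
python3 - <<'E'
from h import *
import pickle
d={}
for n in('scene','top'):
    c=cam(n,n+'0.png'); d[n]=c
    M=cv2.Rodrigues(np.array(c['rvec'],float))[0]; print(n,c['fovy'],c['cx'],c['cy'],-M.T@np.array(c['tvec'],float).ravel(),{k:v for k,v in c.items() if k not in('img',)}.keys())
pickle.dump(d,open('c0.pkl','wb'))
print(env.tcp_to_tips,status.get_tcp_pos(),status.get_ee_rot(),status.get_finger_gap(),status.get_time())
E
```

```text
pics
scene 54.27731534680331 282.2749868014656 210.66724983463607 [ 1.12326078 -0.48119249  0.6829479 ] dict_keys(['fovy', 'cx', 'cy', 'rvec', 'tvec'])
top 54.626065012759575 282.1457535346492 209.58125339668692 [0.39818151 0.0354485  1.15261511] dict_keys(['fovy', 'cx', 'cy', 'rvec', 'tvec'])
0.1861 [0.24144437 0.60318007 0.40371055] [ 1.89200508e-01  9.81937794e-01 -1.14044296e-03 -1.91435658e-04] 0.09328066844308712 0.1
```

View pics/top0.png

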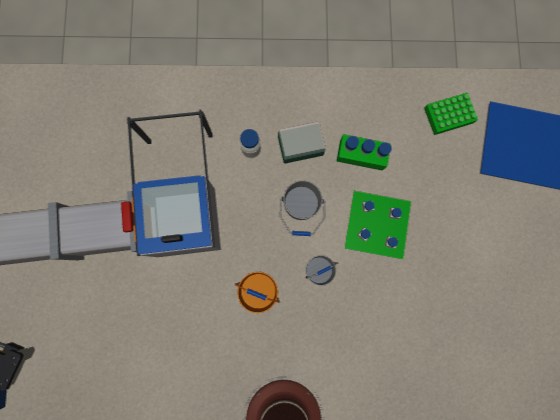

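View pics/scene0.png

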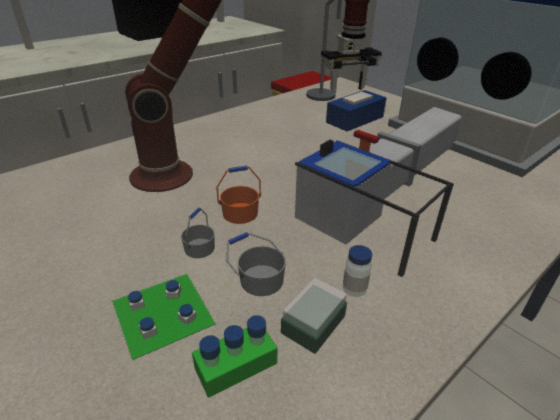

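Candidates in the top view: large steel pail (302,202) is the one meant. The small steel pail (320,270) and orange pail (257,292) are decoys. The jars are the four blue caps on the mat at (369,207), (396,213), (365,234) and (392,242). The rack's tube caps (352–385,146) and the reagent cap (250,138) are not jars.

```bash
cat > m.py <<'E'
from h import *
import pickle
d=pickle.load(open('c0.pkl','rb'));c=d['top'];im=c['img'];hsv=cv2.cvtColor(im,cv2.COLOR_RGB2HSV)
def blobs(mask,roi,amin=15):
    x0,y0,x1,y1=roi;m=np.zeros_like(mask);m[y0:y1,x0:x1]=mask[y0:y1,x0:x1]
    n,l,s,ce=cv2.connectedComponentsWithStats(m)
    return [(ce[i],s[i][4],cv2.minAreaRect(np.argwhere(l==i)[:,::-1].astype(np.float32))) for i in range(1,n) if s[i][4]>=amin]
blue=cv2.inRange(hsv,(100,90,30),(130,255,255))
red=cv2.inRange(hsv,(0,150,80),(6,255,255))|cv2.inRange(hsv,(174,150,80),(180,255,255))
green=cv2.inRange(hsv,(50,150,60),(70,255,255))
for nm,mk,roi,z in(('jarcaps',blue,(340,185,420,265),.033),('sleeve',blue,(275,220,330,250),.06),('red',red,(115,190,140,245),.205),('hatch',blue,(125,165,220,265),.179),('mat',green,(335,185,420,265),.003),('rack',green,(330,120,400,175),.05)):
    for ce,a,r in blobs(mk,roi):
        bp=[pix2w(c,*p,z)[:2].round(4).tolist() for p in cv2.boxPoints(r)]
        print(nm,ce.round(1),a,pix2w(c,*ce,z)[:2].round(4),'box',bp if a>60 else '')
g=(220,150,440,320)
print('handle',pix2w(c,172,238,.212), 'pailrim',pix2w(c,302,202,.06))
sc=4
for nm,(x0,y0,x1,y1) in(('a',(120,160,320,310)),('b',(250,110,420,260))):
    cv2.imwrite(f'pics/top_{nm}.png',cv2.resize(im[y0:y1,x0:x1,::-1],None,fx=4,fy=4,interpolation=cv2.INTER_CUBIC))
E
python3 m.py
```

```text
jarcaps [368.8 205.2] 65 [ 0.5706 -0.243 ] box [[0.5825, -0.2328], [0.5825, -0.2554], [0.5598, -0.2546], [0.5598, -0.232]]
jarcaps [396.1 212.3] 65 [ 0.5504 -0.3195] box [[0.5626, -0.3084], [0.5626, -0.3311], [0.5399, -0.3301], [0.54, -0.3074]]
jarcaps [365.2 233.6] 67 [ 0.4909 -0.2301] box [[0.4911, -0.2143], [0.5064, -0.2302], [0.491, -0.2451], [0.4758, -0.2292]]
jarcaps [392.2 241.6] 68 [ 0.4683 -0.3049] box [[0.4687, -0.289], [0.4853, -0.3065], [0.4686, -0.3226], [0.452, -0.305]]
sleeve [301.  233.2] 74 [ 0.4901 -0.0495] box [[0.487, -0.0246], [0.4975, -0.0257], [0.4929, -0.0746], [0.4824, -0.0735]]
red [126.2 216.4] 260 [0.5178 0.3679] box [[0.5515, 0.3821], [0.553, 0.362], [0.4844, 0.3539], [0.483, 0.3738]]
hatch [170.8 218.4] 2229 [0.5163 0.2713] box [[0.6052, 0.3711], [0.6232, 0.1943], [0.4486, 0.174], [0.4324, 0.3467]]
mat [377.3 224.6] 2853 [ 0.5189 -0.273 ] box [[0.4544, -0.1732], [0.6183, -0.2085], [0.586, -0.3788], [0.4227, -0.3399]]
rack [361.1 155.3] 846 [ 0.7099 -0.222 ] box [[0.6948, -0.1512], [0.7726, -0.1682], [0.7445, -0.3075], [0.6669, -0.289]]
handle [0.46687559 0.2591123  0.212     ] pailrim [ 0.57524788 -0.05322637  0.06      ]
```

View pics/top_a.png

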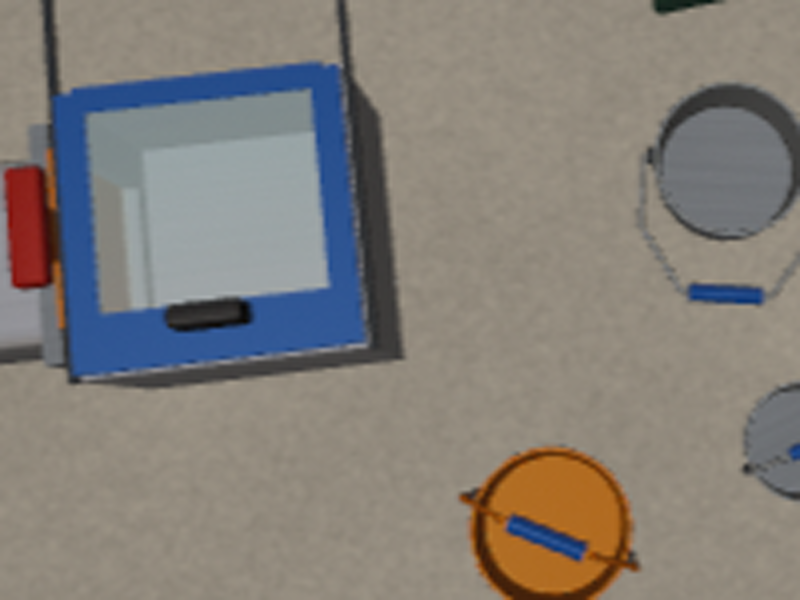

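View pics/top_b.png

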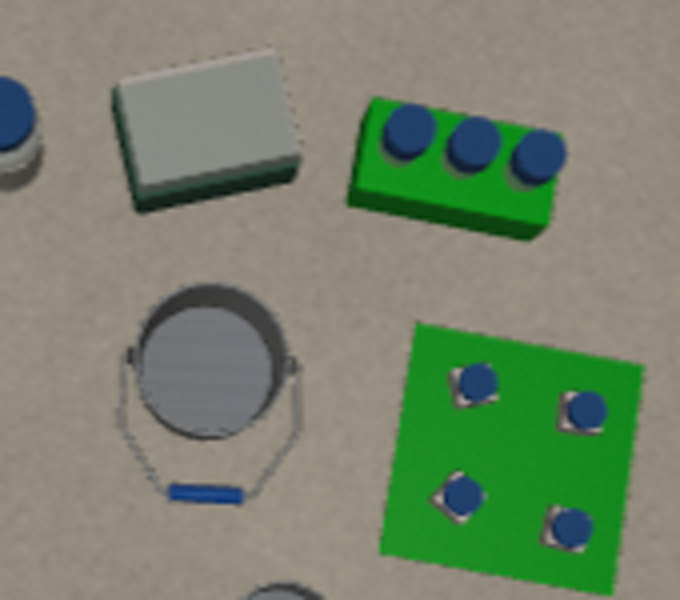

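The top crops confirm the choice. The large pail's rim centre is about (303,200.5) px, its ears lie along world y, and its sleeve at (301,233) folds towards the robot. Next I'll triangulate the sleeve height and gate handle from both views, check reachability, then press the gate.

```bash
cat >> h.py <<'E'
TIP=0.1861
PBY=np.radians(6.6); PX=np.array([np.cos(PBY),np.sin(PBY),0]); PY=np.array([-PX[1],PX[0],0]); PC=np.array([.5275,.272,0])
def best(pos,yaw):
    q0=np.array(status.get_joints()); o=[]
    for k in(0,np.pi):
        j=kinematics.inverse_kinematics(list(pos),list(down(yaw+k)))
        if j is not None: o.append((np.abs(np.array(j)-q0).max(),yaw+k))
    if not o: raise RuntimeError('unreach %s'%pos)
    return down(min(o)[1])
def tip(p,z): return [float(p[0]),float(p[1]),float(z+TIP)]
def ptp(p,z,yaw): env.move_ptp(tip(p,z),best(tip(p,z),yaw).tolist())
def lin(p,z,rate=.15,th=None,q=None): return env.move_linear(tip(p,z),q,rate=rate,threshold=th)
def tri(c1,p1,c2,p2):
    Ps=[]
    for c in(c1,c2):
        M=cv2.Rodrigues(np.array(c['rvec'],float))[0]; Ps.append(K(c)@np.c_[M,np.array(c['tvec'],float).ravel()])
    X=cv2.triangulatePoints(Ps[0],Ps[1],np.array(p1,float).reshape(2,1),np.array(p2,float).reshape(2,1)).ravel(); X=X[:3]/X[3]
    return X, np.linalg.norm(w2pix(c1,X)-p1)+np.linalg.norm(w2pix(c2,X)-p2)
E
python3 - <<'E'
from h import *
import pickle
d=pickle.load(open('c0.pkl','rb'));s=d['scene'];t=d['top']
hs=cv2.cvtColor(s['img'],cv2.COLOR_RGB2HSV)
def cen(mask,r):
    m=mask[r[1]:r[3],r[0]:r[2]]; a=np.argwhere(m>0); return a.mean(0)[::-1]+[r[0],r[1]],len(a)
ps,n=cen(cv2.inRange(hs,(100,110,40),(130,255,255)),(222,228,256,250))
pr,n2=cen(cv2.inRange(hs,(0,150,80),(6,255,255))|cv2.inRange(hs,(174,150,80),(180,255,255)),(345,122,385,160))
print('sleeve',ps,n,tri(s,ps,t,[301.,233.2])); print('red',pr,n2,tri(s,pr,t,[126.2,216.4]))
print('pail rim top', pix2w(t,303,200.5,.06))
c=PC
print('pred',w2pix(s,[.579,-.0555,.0]),'handle pred scene',w2pix(s,[*(PC-.06*PX)[:2],.212]),w2pix(t,[*(PC-.06*PX)[:2],.212]))
for p,z,y in((PC+.093*PY,.2,PBY),(PC-.06*PX,.187,PBY),(PC+.105*PX,.187,PBY),(PC,.36,PBY-.78),(PC,.135,PBY-.78)):
    print(p.round(3),best(tip(p,z),y).round(2))
E
```

```text
sleeve [238.26984127 237.55555556] 63 (array([ 0.48997933, -0.04861639,  0.06482466]), np.float64(0.5054303625982702))
red [366.56756757 134.63513514] 74 (array([0.51729212, 0.3641652 , 0.2191407 ]), np.float64(1.343297421452535))
pail rim top [ 0.57939387 -0.05600939  0.06      ]
pred [[259.63809266 278.71463107]] handle pred scene [[326.84638103 141.27999132]] [[169.38392608 237.56169684]]
[0.517 0.364 0.   ] [0.67 0.75 0.   0.  ]
[0.468 0.265 0.   ] [0.67 0.75 0.   0.  ]
[0.632 0.284 0.   ] [0.67 0.75 0.   0.  ]
[0.528 0.272 0.   ] [0.9  0.44 0.   0.  ]
[0.528 0.272 0.   ] [0.9  0.44 0.   0.  ]
```

```bash
python3 - <<'E'
from h import *
g=PC+.093*PY
p=status.get_tcp_pos(); env.move_linear([p[0],p[1],.50])
env.close(10)
ptp(g,.27,PBY)
f0=np.array(status.get_ft_force())
print('t',status.get_time(),f0)
r=lin(g,.19,rate=.03,th=12)
env.wait(.3)
print(r,status.get_tcp_pos()[2]-TIP,np.array(status.get_ft_force())-f0)
if status.get_tcp_pos()[2]-TIP>.208:
    r=lin(g,.19,rate=.03,th=20); env.wait(.3); print(r,status.get_tcp_pos()[2]-TIP,np.array(status.get_ft_force())-f0)
cam('scene','gate.png'); print(status.get_time())
E
python3 -c "
import cv2;i=cv2.imread('pics/gate.png')[60:220,280:480];cv2.imwrite('pics/gatec.png',cv2.resize(i,None,fx=3,fy=3))"
```

```text
t 3.7083 [-0.32311221  0.39522998  0.02208053]
True 0.2054200384553032 [ 0.16890097 -0.83085896  5.36520562]
5.975
```

View pics/gatec.png

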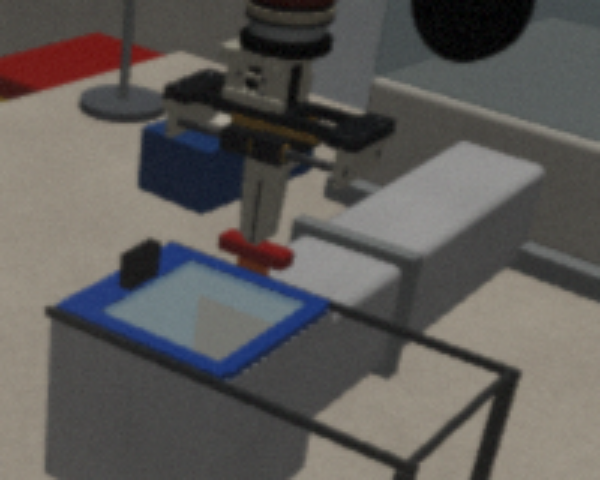

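The crop shows the closed fingers standing on the red handle (about (255,245) in the crop). The tip height of 0.2054 matches the shut value of 0.205, and the force is 5 N. I'll press once more to confirm it gives no further, then open the hatch.

```bash
python3 - <<'E'
from h import *
g=PC+.093*PY
f0=np.array(status.get_ft_force())
r=lin(g,.1995,rate=.03,th=15); env.wait(.4)
print(r,status.get_tcp_pos()[2]-TIP,np.array(status.get_ft_force()))
lin(g,.26); env.ungrasp()
h=PC-.06*PX
ptp(h,.25,PBY)
print('down',lin(h,.188,rate=.1,th=15),status.get_tcp_pos())
env.close(25); env.wait(.2); print('gap',status.get_finger_gap(),status.get_ft_force())
p=np.array(status.get_tcp_pos())
r=env.move_linear((p+.168*PX).tolist(),None,rate=.08,threshold=25)
q=np.array(status.get_tcp_pos()); print(r,'travel',(q-p)@PX,status.get_ft_force(),status.get_finger_gap())
env.wait(.2)
env.ungrasp(); lin(q,.26)
ptp(np.array([.52,.02]),.30,PBY)
c=cam('top','open.png'); cam('scene','opens.png'); print(status.get_time())
cv2.imwrite('pics/openc.png',cv2.resize(c['img'][80:330,110:430,::-1],None,fx=2.5,fy=2.4))
E
```

```text
True 0.20541592255551572 [-0.5233683   0.33094265  4.9774774 ]
down False [0.46826793 0.26552347 0.3743816 ]
gap 0.014133670218100327 [ 1.51396887  0.81923585 -1.66608237]
False travel 0.16634029723213442 [-8.39167054 -2.35674133  5.6095428 ] 0.013806107889948668
16.8667
```

View pics/openc.png

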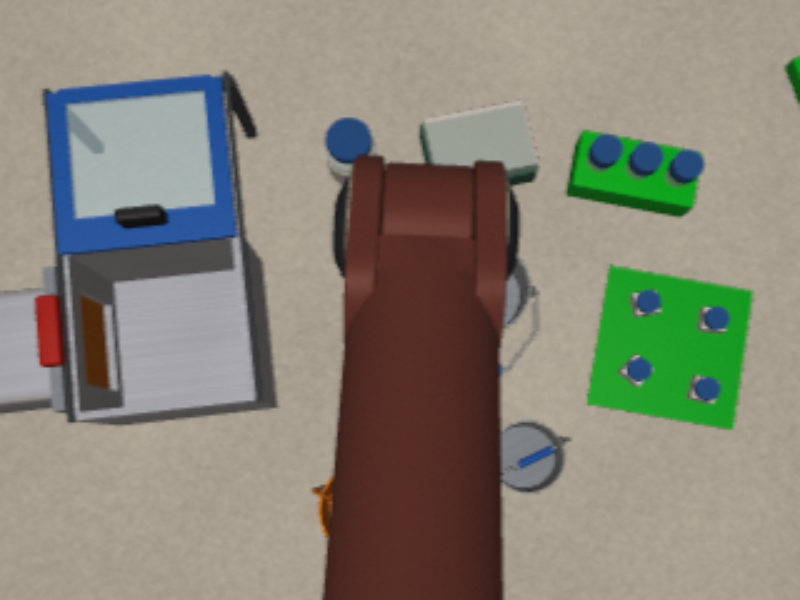

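The hatch is fully open, with the chamber floor visible at about (185,330) and four jars still on the mat. Next is a wrist view over the mat for jar yaws.

```bash
python3 - <<'E'
from h import *
import pickle
ptp(np.array([.50,-.27]),.25,np.radians(-12+90))
env.wait(.3)
c=cam('wrist','w1.png'); pickle.dump(c,open('w1.pkl','wb'))
print(w2pix(c,[[.571,-.243,.033],[.550,-.3195,.033],[.491,-.230,.033],[.468,-.305,.033]]).round(),status.get_time())
E
```

```text
[[251. 134.]
 [321. 138.]
 [257. 203.]
 [321. 208.]] 18.35
```

View pics/w1.png

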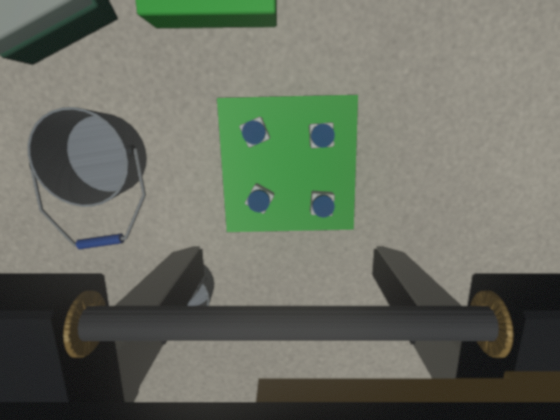

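The wrist view shows the jars at (253,132), (321,135), (258,201) and (322,205), matching the predictions within about 2 px. Now I'll compute the yaws.

```bash
cat > jars.py <<'E'
from h import *
import pickle
def jars(c):
    """jars on mat: non-green blobs inside the mat hull -> (xy, yaw, size)"""
    hsv=cv2.cvtColor(c['img'],cv2.COLOR_RGB2HSV)
    g=cv2.inRange(hsv,(50,120,50),(72,255,255))
    n,l,s,ce=cv2.connectedComponentsWithStats(g)
    ctr=w2pix(c,[.52,-.274,.003])[0]
    i=min((i for i in range(1,n) if s[i][4]>1500),key=lambda i:np.linalg.norm(ce[i]-ctr))
    m=(l==i).astype(np.uint8)
    hull=np.zeros_like(m); cv2.fillConvexPoly(hull,cv2.convexHull(np.argwhere(m)[:,::-1].astype(np.int32)),1)
    o=cv2.morphologyEx((hull&(1-m)).astype(np.uint8),cv2.MORPH_OPEN,np.ones((3,3),np.uint8))
    blue=cv2.inRange(hsv,(100,80,30),(130,255,255))
    n,l,s,ce=cv2.connectedComponentsWithStats(o); out=[]
    for k in range(1,n):
        if s[k][4]<60: continue
        b=np.argwhere((l==k)&(blue>0))[:,::-1]
        if len(b)<30: continue
        xy=pix2w(c,*b.mean(0),.033)[:2]
        w=np.array([pix2w(c,u,v,.023)[:2] for v,u in np.argwhere(l==k)],np.float32)
        # yaw: rotation minimising the bounding square of the silhouette
        h=cv2.convexHull(w)[:,0,:]; r=cv2.minAreaRect((h*1000).astype(np.float32)); a=(r[2]+45)%90-45
        out.append((xy,np.radians(a),np.array(r[1]).round(0)))
    return out
E
python3 - <<'E'
from jars import *
c=pickle.load(open('w1.pkl','rb'))
for j in jars(c): print(j[0].round(4),np.degrees(j[1]).round(),j[2])
i=c['img'][85:240,210:365,::-1]; cv2.imwrite('pics/w1c.png',cv2.resize(i,None,fx=3.8,fy=3.8,interpolation=cv2.INTER_CUBIC))
E
```

```text
[ 0.5727 -0.2457] 11.0 [32. 32.]
[ 0.5531 -0.3218] -8.0 [31. 30.]
[ 0.4933 -0.2328] -43.0 [32. 36.]
[ 0.4711 -0.3078] -12.0 [32. 34.]
```

View pics/w1c.png

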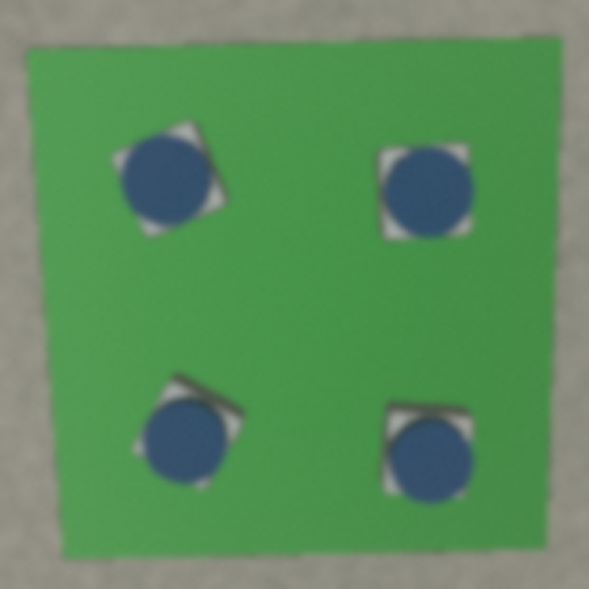

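```bash
cat > pick.py <<'E'
from jars import *
PAIL=np.array([.579,-.056]); PYAW=np.radians(-4.5)
def pick(xy,jaw,drop,pail=PAIL,pyaw=PYAW):
    ptp(xy,.10,jaw); 
    hit=lin(xy,.0145,rate=.12,th=15)
    env.close(20); env.wait(.15); gap=status.get_finger_gap()
    lin(xy,.12,rate=.25)
    t=cam('top'); 
    a=np.array([np.cos(pyaw),np.sin(pyaw)]); b=np.array([-a[1],a[0]])
    d=pail+drop[0]*a+drop[1]*b
    ptp(d,.12,pyaw+np.pi/2); gap2=status.get_finger_gap()
    lin(d,.069,rate=.12,th=15); env.ungrasp(); env.wait(.2)
    lin(d,.13,rate=.3)
    t2=cam('top')
    print('hit',hit,'gaps',gap,gap2,'t',status.get_time())
    return t,t2
E
python3 - <<'E'
from pick import *
w=pickle.load(open('w1.pkl','rb')); print('pail pred px',w2pix(w,[*PAIL,.06]))
t,t2=pick(np.array([.492,-.2315]),np.radians(47),(-.016,.016))
pickle.dump((t,t2),open('p1.pkl','wb'))
for j in jars(t2): print(j[0].round(4),np.degrees(j[1]).round(),j[2])
ptp(np.array([.52,-.13]),.22,np.radians(90)); c=cam('wrist','w2.png'); pickle.dump(c,open('w2.pkl','wb')); print(w2pix(c,[[*PAIL,.06],[*PAIL,.004]]))
cv2.imwrite('pics/p1.png',np.vstack([cv2.resize(t['img'][120:300,240:440,::-1],None,fx=1.9,fy=1.6),cv2.resize(c['img'][:,:,::-1],(380,285))]))
E
```

```text
pail pred px [[ 79.90664048 163.42311084]]
hit False gaps 0.02759579631165906 0.02797040277811423 t 24.825
[ 0.5702 -0.2429] 0.0 [29. 32.]
[ 0.5506 -0.3194] -0.0 [35. 29.]
[ 0.4681 -0.305 ] -2.0 [34. 28.]
[[212.78964163 139.35493548]
 [223.820728   137.16533903]]
```

View pics/p1.png

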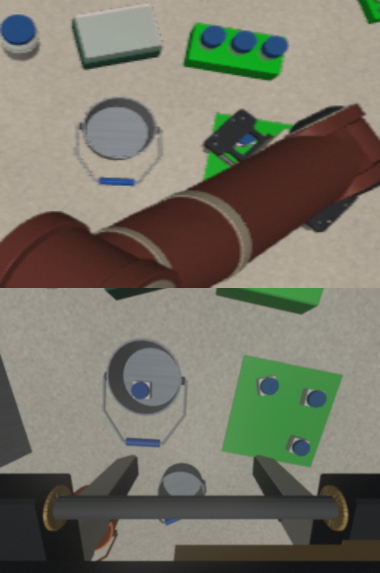

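Jar C stands in the pail (wrist crop (141,390)) and three jars remain. I'll continue with the rest, checking each against the fresh top view.

```bash
python3 - <<'E'
from pick import *
todo=[(np.array([.5715,-.2443]),11,(.014,.016)),(np.array([.5518,-.3205]),82,(.014,-.016)),(np.array([.4697,-.3063]),-12,(-.016,-.016))]
t2=cam('top')
for i,(xy,a,dr) in enumerate(todo):
    J=jars(t2); b=min(J,key=lambda j:np.linalg.norm(j[0]-xy)) if J else None
    e=np.linalg.norm(b[0]-xy) if b else 9
    print(i,len(J),'dist',e)
    if e>.008: print('moved',[j[0] for j in J]); break
    t,t2=pick(xy,np.radians(a),dr)
    pickle.dump((t,t2),open(f'p{i+2}.pkl','wb'))
ptp(np.array([.50,-.06]),.22,np.radians(90)); env.wait(.2); c=cam('wrist','w3.png'); pickle.dump(c,open('w3.pkl','wb')); print(w2pix(c,[[*PAIL,.06],[*PAIL,.004]]),status.get_time())
E
```

```text
Traceback (most recent call last):
  File "jars.py", line 9, in jars
    i=min((i for i in range(1,n) if s[i][4]>1500),key=lambda i:np.linalg.norm(ce[i]-ctr))
ValueError: min() iterable argument is empty
```

Nothing moved: the arm was hiding the mat in that first look. I'll reuse the saved view for the first check.

```bash
python3 - <<'E'
from pick import *
todo=[(np.array([.5715,-.2443]),11,(.014,.016)),(np.array([.5518,-.3205]),82,(.014,-.016)),(np.array([.4697,-.3063]),-12,(-.016,-.016))]
t2=pickle.load(open('p1.pkl','rb'))[1]
for i,(xy,a,dr) in enumerate(todo):
    J=jars(t2); b=min(J,key=lambda j:np.linalg.norm(j[0]-xy)) if J else None
    e=np.linalg.norm(b[0]-xy) if b else 9
    print(i,len(J),'dist',e)
    if e>.008: print('moved',[j[0] for j in J]); break
    t,t2=pick(xy,np.radians(a),dr)
    pickle.dump((t,t2),open(f'p{i+2}.pkl','wb'))
ptp(np.array([.50,-.06]),.22,np.radians(90)); env.wait(.2); c=cam('wrist','w3.png'); pickle.dump(c,open('w3.pkl','wb')); print(w2pix(c,[[*PAIL,.06],[*PAIL,.004]]),status.get_time())
E
```

```text
0 3 dist 0.001890967638398606
hit False gaps 0.02753729202251992 0.027515063206520626 t 32.2
1 2 dist 0.0016862961115719796
hit False gaps 0.027878198970577552 0.02745876633706133 t 39.25
2 1 dist 0.04339214198956691
moved [array([ 0.51164933, -0.31739646])]
[[282.10602983 118.55507975]
 [282.87417016 119.37816736]] 40.0833
```

View pics/w3.png

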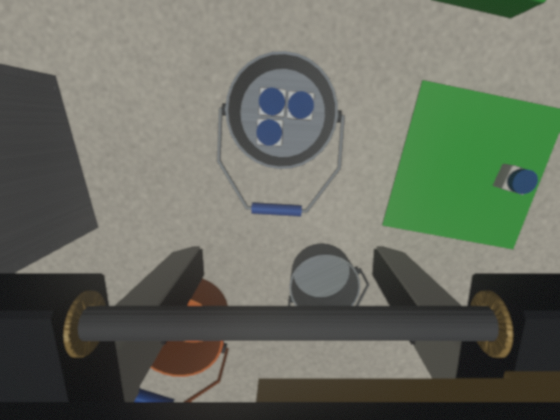

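Jar D was knocked to about (.512,-.317), seen at (522,181); the other three stand in the pail, whose rim centre is about (281,109). I'll get the jar's yaw from close by and re-measure the pail from both cameras.

```bash
python3 - <<'E'
from pick import *
w3=pickle.load(open('w3.pkl','rb')); print('pail w3 rim',pix2w(w3,281,109.5,.06),'ears',pix2w(w3,223,109,.05),pix2w(w3,340,116,.05))
ptp(np.array([.46,-.30]),.16,np.radians(78)); env.wait(.2)
c=cam('wrist'); t=cam('top'); pickle.dump((c,t),open('d.pkl','wb'))
J=jars(c)
for j in J: print(j[0].round(4),np.degrees(j[1]).round(),j[2])
u,v=w2pix(c,[*J[0][0],.033])[0].astype(int); x0,y0=max(u-60,0),max(v-60,0)
a=cv2.resize(c['img'][y0:y0+120,x0:x0+120,::-1],(400,400),interpolation=cv2.INTER_CUBIC)
b=cv2.resize(t['img'][155:255,252:352,::-1],(400,400),interpolation=cv2.INTER_CUBIC)
cv2.imwrite('pics/d.png',np.hstack([a,b]))
E
```

```text
pail w3 rim [ 0.58725819 -0.05497807  0.06      ] ears [0.58807128 0.00195581 0.05      ] [ 0.58163764 -0.11283588  0.05      ]
[ 0.5142 -0.3197] -16.0 [30. 30.]
```

View pics/d.png

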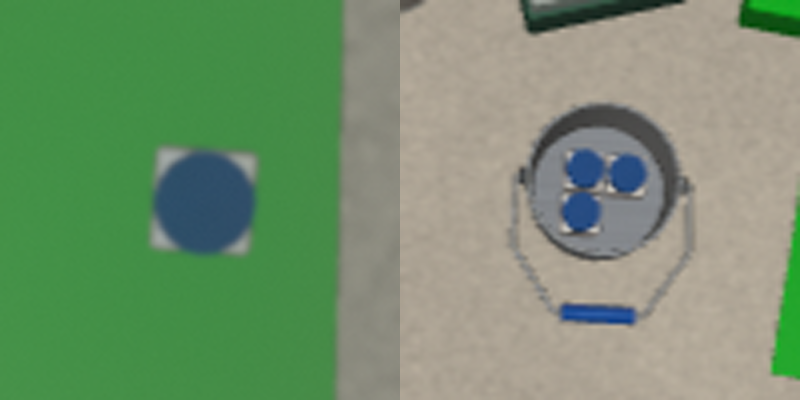

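```bash
python3 - <<'E'
from pick import *
P=np.array([.582,-.056]);Y=np.radians(-3.3)
t,t2=pick(np.array([.513,-.3187]),np.radians(-16),(-.016,-.016),P,Y)
# look at the pail from the right side with the arm clear of it
ptp(np.array([.56,-.25]),.22,np.radians(78)); env.wait(.2)
s=cam('scene'); t=cam('top'); pickle.dump((s,t),open('e.pkl','wb'))
b=cv2.resize(t['img'][155:255,252:352,::-1],(400,400),interpolation=cv2.INTER_CUBIC)
a=cv2.resize(s['img'][215:315,205:305,::-1],(400,400),interpolation=cv2.INTER_CUBIC)
cv2.imwrite('pics/e.png',np.hstack([a,b])); print(status.get_time())
def cen(c,r):
    m=cv2.inRange(cv2.cvtColor(c['img'],cv2.COLOR_RGB2HSV),(100,110,40),(130,255,255))[r[1]:r[3],r[0]:r[2]]; k=np.argwhere(m>0); return k.mean(0)[::-1]+[r[0],r[1]],len(k)
p1,p2=cen(s,(222,228,256,250)),cen(t,(280,222,325,245)); print(p1,p2,tri(s,p1[0],t,p2[0]))
E
```

```text
hit False gaps 0.02787352837175347 0.027620120697477896 t 48.425
49.5417
(array([238.53225806, 237.38709677]), 62) (array([301.04225352, 233.16901408]), 71) (array([ 0.49021589, -0.04840679,  0.06536065]), np.float64(0.7770390661971471))
```

View pics/e.png

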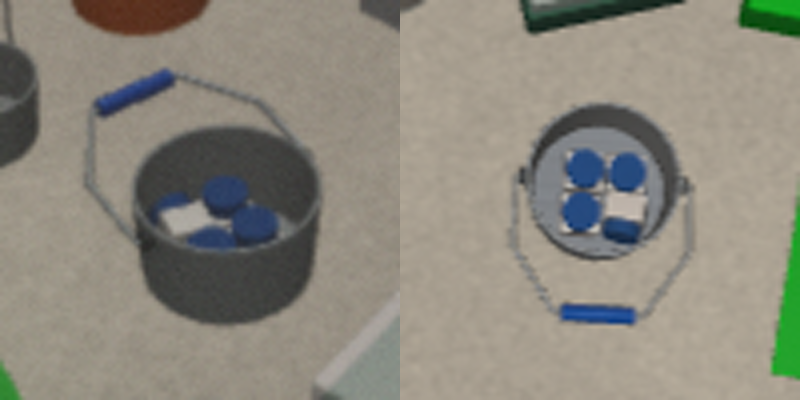

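All four jars are in the pail (three upright, one on its side), and the bail sleeve is at about (.490,-.0485,.065–.075). I'll grip the sleeve with the tips just above the rim, swing it partway up, then regrip deeper.

```bash
python3 - <<'E'
from h import *
Y=np.radians(-3.5); a=np.array([np.cos(Y),np.sin(Y)])
s=np.array([.491,-.0495])
ptp(s,.13,Y)
print('hit',lin(s,.0625,rate=.05,th=6),np.array(status.get_tcp_pos())[2]-TIP)
env.close(15); env.wait(.2); g=status.get_finger_gap(); print('gap',g,status.get_ft_force())
if .009<g<.015:
    p0=np.array(status.get_tcp_pos()); th0=1.36; q=None
    for th in np.arange(1.2,.55,-.16):
        dx=.095*(np.sin(th0)-np.sin(th)); dz=.095*(np.cos(th)-np.cos(th0))
        r=env.move_linear([float(p0[0]+dx*a[0]),float(p0[1]+dx*a[1]),float(p0[2]+dz)],None,rate=.06,threshold=20)
        print(round(th,2),r,status.get_finger_gap(),np.round(status.get_ft_force(),1))
        if r: break
w=cam('wrist','f.png'); sc=cam('scene'); print(status.get_time())
cv2.imwrite('pics/f2.png',np.hstack([cv2.resize(sc['img'][120:320,150:350,::-1],(400,400)),cv2.resize(w['img'][:,:,::-1],(400,400))]))
E
```

```text
hit False 0.0627653159413554
gap 0.011105924132294429 [-0.19263021  0.82822958 -0.8210931 ]
1.2 False 0.011371425746819406 [-1.5  0.1  1. ]
1.04 False 0.01121574542777222 [-4.7  0.5  1.5]
0.88 False 0.011266562668745466 [-4.3  0.2  3.6]
0.72 False 0.011383825919578159 [-6.9  0.3  7.3]
0.56 False 0.011263204082723008 [-8.8 -1.2 13.6]
55.55
```

View pics/f2.png

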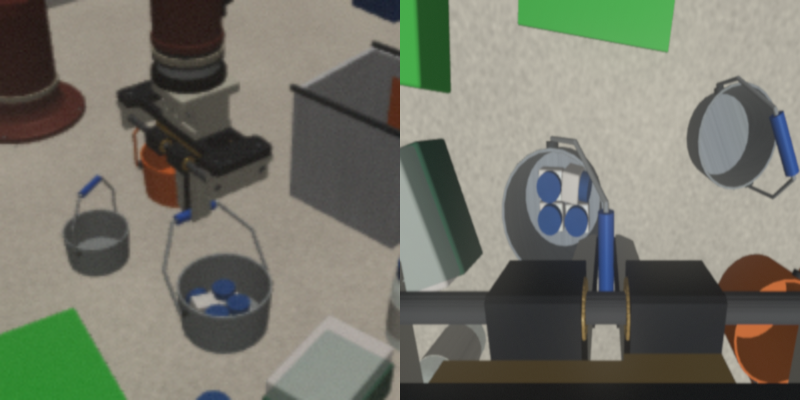

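The sleeve is held at about 0.55 rad and the pail stands level. The force reading shows slight compression along the wire, so I'll relax the grip, regrip, bring the bail upright and hold it there.

```bash
python3 - <<'E'
from h import *
Y=np.radians(-3.5); a=np.array([np.cos(Y),np.sin(Y)])
env.ungrasp(); env.wait(.2); print('free',np.round(status.get_ft_force(),1))
p=np.array(status.get_tcp_pos()); lin(p,.1215,rate=.05,th=10)
env.close(15); env.wait(.2); print('gap',status.get_finger_gap(),np.round(status.get_ft_force(),1))
p0=np.array(status.get_tcp_pos()); print(p0)
th0=.53
for th in(.42,.31,.2,.1,0.):
    dx=.095*(np.sin(th0)-np.sin(th)); dz=.095*(np.cos(th)-np.cos(th0))
    r=env.move_linear([float(p0[0]+dx*a[0]),float(p0[1]+dx*a[1]),float(p0[2]+dz)],None,rate=.05,threshold=20)
    print(round(th,2),r,np.round(status.get_ft_force(),1),status.get_finger_gap())
    if r: break
env.close(45); env.wait(.3); print('gap',status.get_finger_gap(),np.round(status.get_ft_force(),1),status.get_tcp_pos())
w=cam('scene'); t=cam('wrist'); print(status.get_time())
cv2.imwrite('pics/g2.png',np.hstack([cv2.resize(w['img'][120:320,150:350,::-1],(400,400)),cv2.resize(t['img'][:,:,::-1],(400,400))]))
E
```

```text
free [-0.1 -0.1 -0.2]
gap 0.01138355987385703 [-0.1  0.5  0.5]
[ 0.53321533 -0.05208362  0.30761368]
0.42 False [-1.7 -0.4  5.1] 0.011398766356496604
0.31 False [-2.5  1.2  9.3] 0.011179187911134716
0.2 False [-2.  -0.9 10.9] 0.011256230546244066
0.1 False [-0.6 -0.6 10.8] 0.011177941669028052
0.0 False [ 0.6 -1.  10.3] 0.011596783248548029
gap 0.010696768748674312 [ 0.4 -1.5 10. ] [ 0.58380687 -0.05504179  0.32390725]
61.15
```

View pics/g2.png

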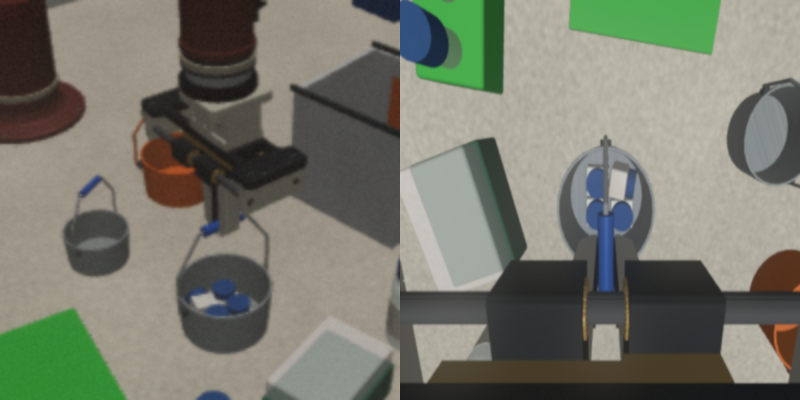

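The bail is upright and held, and the pail stands on the bench at about (.584,-.055). Now I'll lift it, carry it level and stop above the chamber.

```bash
python3 - <<'E'
from h import *
p=np.array(status.get_tcp_pos()); q0=status.get_ee_rot()
env.move_linear([p[0],p[1],p[2]+.07],None,rate=.07); env.wait(.4)
print('lift',np.round(status.get_ft_force(),1),status.get_finger_gap())
env.move_linear([p[0],p[1],p[2]+.225],None,rate=.12)
T=[float(PC[0]),float(PC[1]),float(p[2]+.225)]
q=best(T,PBY-np.pi/4)
# choose half-turn equivalent nearest to the present orientation
c=[down(PBY-np.pi/4),down(PBY+3*np.pi/4)]; q=min(c,key=lambda k:(R.from_quat(k)*R.from_quat(q0).inv()).magnitude())
try: env.move_linear(T,q.tolist(),rate=.09)
except env.Unreachable as e: print('unreach',e)
env.wait(.8)
print(status.get_tcp_pos(),np.round(status.get_ft_force(),1),np.round(status.get_wrist_torque(),2),status.get_finger_gap(),status.get_time())
s=cam('scene'); t=cam('top')
cv2.imwrite('pics/hh.png',np.hstack([cv2.resize(s['img'][40:240,270:470,::-1],(400,400)),cv2.resize(t['img'][90:290,80:280,::-1],(400,400))]))
E
```

```text
lift [ 0.7 -0.  -6.8] 0.011023460329101448
[0.52754583 0.271935   0.54889897] [-0.  -0.8 -5.6] [0.1  0.01 0.06] 0.010830328214773388 68.8333
```

View pics/hh.png

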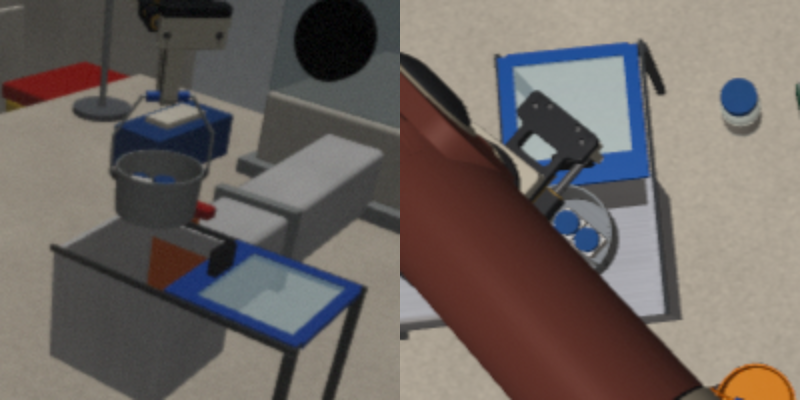

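The pail hangs level over the chamber with a load of about 6 N and jars inside. Now I'll lower it until the weight is relieved, then release.

```bash
python3 - <<'E'
from h import *
p=np.array(status.get_tcp_pos())
print('a',env.move_linear([p[0],p[1],.345],None,rate=.07,threshold=12),status.get_tcp_pos()[2],np.round(status.get_ft_force(),1))
f=status.get_ft_force()
print('b',env.move_linear([p[0],p[1],.327],None,rate=.02,threshold=7)); env.wait(.5)
print(status.get_tcp_pos(),np.round(status.get_ft_force(),1),np.round(status.get_wrist_torque(),2),status.get_finger_gap(),status.get_time())
E
```

```text
a False 0.34522414844482946 [ 0.5 -1.2 -6.1]
b True
[0.52749069 0.27184043 0.33198635] [0.6 0.3 6.3] [-0.01  0.16  0.  ] 0.010935549426278168 73.1583
```

```bash
python3 - <<'E'
from h import *
env.ungrasp(); env.wait(.3)
p=np.array(status.get_tcp_pos()); env.move_linear([p[0],p[1],.50],None,rate=.12)
print('up',np.round(status.get_ft_force(),1))
h=PC+.1055*PX
ptp(h,.25,PBY)
w=cam('wrist'); cv2.imwrite('pics/wh.png',w['img'][:,:,::-1])
print('hit',lin(h,.188,rate=.1,th=15))
env.close(25); env.wait(.2); print('gap',status.get_finger_gap(),np.round(status.get_ft_force(),1))
p=np.array(status.get_tcp_pos())
r=env.move_linear((p-.1685*PX).tolist(),None,rate=.08,threshold=25); env.wait(.2)
q=np.array(status.get_tcp_pos()); print(r,'travel',(p-q)@PX,np.round(status.get_ft_force(),1),status.get_finger_gap(), ((q-PC)@PX))
env.ungrasp(); env.wait(.1); lin(q,.30); ptp(np.array([.5,-.15]),.30,PBY); env.wait(.5)
t=cam('top'); s=cam('scene'); print(status.get_time(),np.round(status.get_ft_force(),1))
cv2.imwrite('pics/fin.png',np.hstack([cv2.resize(s['img'][70:270,270:470,::-1],(400,400)),cv2.resize(t['img'][150:270,110:230,::-1],(400,400))]))
E
```

```text
up [-0.8  0.7  0.2]
hit False
gap 0.013678153021891607 [-0.8 -0.1  0.7]
False travel 0.16608388887933148 [ 8.1  3.1 -7.3] 0.013990743950832496 -0.06068678861200986
86.2417 [ 0.6 -1.1 -0.7]
```

View pics/fin.png

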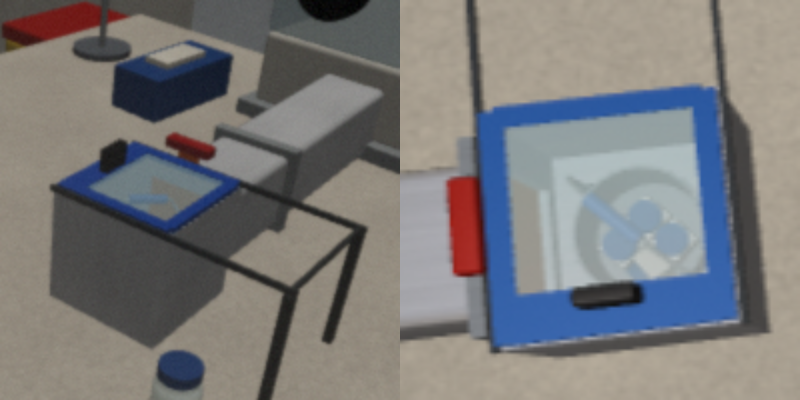

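Through the shut hatch the pail stands upright with four jars in it (rim about (640,237) in the crop). One last numeric check of pail offset, gate height and hatch edge before handing in.

```bash
python3 - <<'E'
from h import *
import pickle
t=cam('top'); s=cam('scene')
x=pix2w(t,182,221,.068); d=x-PC; print('pail offset mm',1000*(d@PX),1000*(d@PY))
def red(c,r):
    h=cv2.cvtColor(c['img'],cv2.COLOR_RGB2HSV); m=(cv2.inRange(h,(0,150,80),(6,255,255))|cv2.inRange(h,(174,150,80),(180,255,255)))[r[1]:r[3],r[0]:r[2]]
    return np.argwhere(m>0).mean(0)[::-1]+[r[0],r[1]]
print('red',red(t,(115,190,140,245)),w2pix(t,[*(PC+.093*PY)[:2],.205]),tri(s,red(s,(345,122,385,160)),t,red(t,(115,190,140,245))))
hsv=cv2.cvtColor(t['img'],cv2.COLOR_RGB2HSV); m=cv2.inRange(hsv,(100,150,90),(130,255,255)); 
o=pickle.load(open('c0.pkl','rb'))['top']; mo=cv2.inRange(cv2.cvtColor(o['img'],cv2.COLOR_RGB2HSV),(100,150,90),(130,255,255))
for k in(m,mo):
    a=np.argwhere(k[165:265,125:220]); print('hatch bbox',a.min(0),a.max(0))
print(np.round(status.get_dq(),3).max(),status.get_time()); env.hand_in()
E
```

```text
pail offset mm -5.246945853149385 -2.997345991354183
red [129.3256705  217.54022989] [[127.73448417 216.83476836]] (array([0.51661003, 0.36309098, 0.20030752]), np.float64(0.9333026214559998))
hatch bbox [11  8] [88 85]
hatch bbox [11  8] [88 85]
0.001 86.3417
the job is handed in; nothing more can be done
```

The job is done and handed in at about 86 s of the 208 s allowed; no verdict is reported.

- **Gate:** I pressed the red handle down until the fingertips stopped at 0.2054 m, against 0.205 m for shut, and a second press moved it no further. Only then did I slide the hatch open, about 166 mm to its stop.
- **Jars:** All four are in the pail, three upright and one on its side. One had been knocked about 4 cm aside during the run, so I found it again before picking it up.
- **Pail:** I raised the bail upright with the pail still on the bench, carried the pail level, and set it on the chamber floor before letting go. The fingers pushed down on the bail with up to about 16 N while raising it; the pail stayed upright.
- **Last checks:**
  - The pail is about 6 mm from the chamber centre.
  - The hatch's outline matches its starting, shut position to the pixel.
  - The gate handle shows no sign of having risen.
  - The arm is clear of everything.
  - I did not measure the rack, tip box and bottle at the end, but no move went near them.

The one small disagreement was the pail's position on the bench: the top and wrist cameras differed by about 7 mm, so I used a value between them.

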